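# Set up a headband for painting

### The job

Take the bow headband off its wooden form and hang it astride the drying rail between the posts, bow upwards, and let go of it. Then lift the orange paint out of the leaning blue bin and stand it upright, flat on the floor of the white tray in front of the rail. Leave the other two bottles in their places in the bin, and do not disturb the cup and the jar; the headband must still be hanging on the rail at the end.

Things in the scene. Friction and masses are not known exactly. Their poses are not given: they have to be found in the camera images.
- bow (a point): Grip point in the pink bow knot of a rigid red U-shaped headband, 90 g, standing bow up astride a wooden form. Knot 26 mm (x) by 28 mm (y), from 26 mm below to 18 mm above this point; pinch it along y. The bow's loops reach 65 mm along x and 35 mm up. Axes: x from leg to leg, y along the band's width, z up. Position and yaw vary.
- crown (a point): Middle of the underside of the headband's arch, 29.5 mm straight below the bow point; this rests on the bar when hung. The arch is rounded, 62 mm inner radius. Same axes as the bow.
- headband: The whole headband: band 24 mm wide (y), 5 mm thick, 135 mm over the legs (x). Origin midway between the tips of its two legs, 107.5 mm below the crown and 137 mm below the bow point; same axes. The form under it has a half-round top 84 mm in diameter, 130 mm above the table, 50 mm along y.
- rail_mid (a point): Middle of the axis of a horizontal steel bar, 16 mm in diameter, 240 mm long between two grey posts on feet, axis 165 mm above the table. Its y axis runs along the bar, x is level across it (pointing away from the robot). Fixed.
- rail: The rail stand with its bar and posts; origin on the table under the middle of the bar. Fixed.
- tray: White shallow tray with a yellow inlay, 120 mm (x) by 110 mm (y), walls 4 mm thick and 10 mm high, inner floor 4 mm above the table. Origin at the centre of its underside. Stands on the robot's side of the rail. Fixed.
- bin: Blue bin on plywood wedges, fixed, leaning 31.5 degrees towards its own -x side (roughly to the robot). 264 mm wide (y), 64 mm front to back, 70 mm deep along the lean; three pockets, 56 mm wide, along y, centres 100 mm apart, one leaning bottle in each. Origin on the table under its middle, z vertical. It stands left or right of the rail, the headband's form on the other side.
- orange_paint_mid (a point): Middle (half-way up) of the orange bottle with black cap: 145 mm tall, 160 g, body 40 mm in diameter up to 112 mm above its foot, cap 32 mm. z is its axis, towards the cap. It leans with the bin, 31.5 degrees from vertical, cap towards the robot; the bin's walls cover its lowest 66 mm, so draw it out along its axis. Its pocket varies.
- orange_paint: The orange bottle; origin at the centre of its foot, 72.5 mm below the middle, z along its axis.
- green_paint_mid (a point): Middle of the green bottle of the same size, in another pocket. Leave it. Its place in the bin varies.
- purple_paint_mid (a point): Middle of the purple bottle of the same size, in another pocket. Leave it. Its place in the bin varies.
- cup: White water cup, 72 mm in diameter, 100 mm tall, near the end of the rail; origin at the centre of its underside. Leave it.
- jar: Closed yellow jar with a black cap, 68 mm in diameter, 85 mm tall, near the end of the rail; origin at the centre of its underside. Leave it.
Not all that is in view belongs to the job. Leave any grey look-alike of the headband alone.

How it is judged:
By the outcome, as a careful person would: the job done as asked, in the order asked, and still so for the second after the job is handed in, with the robot touching nothing.
It also fails if it takes over 54 s, if anything falls off the work surface, if the arm or the gripper's body presses on something with over 40 N, if the wrist force passes 120 N, or if a joint passes its speed limit or range.

### The arm

A 6-joint arm with a two-finger parallel gripper is mounted at the origin on the work surface. World frame = base frame: x ahead of the robot, y to its left, z up, the work surface at z = 0. Lengths are in m, angles in degrees, forces in N, time in s.
With the tool pointing down it reaches from about 0.4 to 0.825 m from the base axis. Payload 7 kg.
Tool frame: the origin (TCP) lies midway between the tips of the shut fingers; the grasp point (between the pads) lies r.tcp_to_grasp behind it (r.tcp_to_grasp is the distance from the TCP to the grasp point, in m); x points along the fingers, y is the direction in which the jaws open and shut, and the axes are right-handed (so a half turn about x gives the same grasp; the last joint's range is limited). The gripper opens to 88 mm and grips with 3 to 60 N. Pads are 19 mm wide; open, the fingers measure 130 mm over their backs; the gripper's body (78 mm by 193 mm) begins 47 mm behind the grasp point.
Start: joints at [-47.091, 20.546, 0.682, 0, -70.136, -16.507], TCP at [0.3, -0.605, 0.227] pointing down, gripper open.
Joint ranges: [-176.03, 176.03], [-82.01, 121.73], [-58.28, 71.71], [-173.87, 95.51], [-174.79, -0.11], [-173.66, 173.66]. Speed limits (degrees/s): [136.94, 136.94, 172.46, 180, 180, 180].

### API

Orientations are given as [roll, pitch, yaw] about the fixed x, y, z axes, in that order (R = Rz(yaw) Ry(pitch) Rx(roll)).
In Python, from plant import r gives the robot as it stands.
- The arm moves only by the tool carry_out, never from a script. Its argument "moves" is a list of rows, each a list of 7 numbers: the shift along the world's x, y, z in mm, then the turn, a rotation vector about the world's x, y, z in rad, then the opening in per cent of the stroke, from 0 (shut) to 100 (fully open). In form: [[x, y, z, wx, wy, wz, claw], ...]. A call has 1 to 5 rows; each row is the pose to reach, as a shift and turn from the pose commanded when the call began; what a row does not reach only later rows make up. A row lasts 1/10 s, in which the tool goes at most 50 mm and 8.59 degrees, less where a joint would pass 70% of its speed; a pose out of reach is approached as far as the arm can. A call with a gripper value outside its range is refused whole. The fingers move at their own pace and stop on an object; "squeeze" is the grip in N (left out, the last holds). Time passes only in rows, so rows that repeat a pose let the fingers close. It gives the time, the measured TCP pose, the force and the opening at its end, in the units of the state.
- r.get_state(): the state, without advancing time (a new reading comes with each control period).
- r.capture(name): name is "side" or "top"; returns the picture (400x640x3 uint8, blue, green, red); there is no depth.
- r.camera_params(name): a dict with "K" (3x3 intrinsics, pixels), "rvec" (rotation vector, rad) and "tvec" (3), from world to camera coordinates, as OpenCV has them. Camera axes: x right, y down, z forward; pixel columns grow to the right and rows downward; lengths in m; the calibration is good to about 2 mm. A picture is of the moment at which its call begins. camera_params takes no time and is no camera call.
- r.close_job(): hands the job in, once; it reports no verdict.
The state is a dict: "time_s": time; "joints": joint angles; "qd": joint speeds; "joint_torque": joint torques, N m; "tcp_pos": TCP position; "eef_rot": TCP orientation; "contact_force": force on the tool from outside, world axes, zero at the start; "moment": the same for the moment, N m; "gripper_width": finger opening in m.
Only numpy, scipy, OpenCV 4.12 (cv2) and the standard library are available. Lean on these libraries where they do the work, as an engineer would, in place of code of your own. Each camera call takes 0.05 s, during which the arm holds its last target. There are 200 camera calls.

## Working session

There is one attempt and no reset: what is moved stays moved. The work goes in short steps, Python scripts to look and compute and a tool call to move; the robot and the scene stay as the last step left them, time stands still between calls to the robot, and variables do not carry over. Pictures are saved under pics/ and viewed, about 8 in all and at most 12, crops included, and the job is handed in when it is done.

Besides the shell and the picture viewer there is one more tool, called after "Request:" by a JSON object that holds its "fn" and its "kwargs". carry_out: Moves the arm, as the interface text tells. Its arguments: {"type":"object","properties":{"moves":{"type":"array"},"squeeze":{"type":"number"}},"required":["moves"]}

```bash
mkdir -p pics; ls; python3 - <<'E'
from plant import r
import cv2,numpy as np
for n in("side","top"):
    im=r.capture(n); cv2.imwrite(f"pics/{n}0.png",im)
    p=r.camera_params(n);R=cv2.Rodrigues(np.array(p["rvec"],float))[0]
    print(n,np.round(p["K"],1).tolist(),"cam",(-R.T@np.ravel(p["tvec"])).round(3),"fwd",R[2].round(3),"right",R[0].round(2))
s=r.get_state();print({k:np.round(v,3).tolist() for k,v in s.items()},r.tcp_to_grasp)
E
```

```text
pics
side [[362.3, 0.0, 323.0], [0.0, 362.3, 197.1], [0.0, 0.0, 1.0]] cam [0.032 0.791 0.613] fwd [ 0.42  -0.763 -0.492] right [-0.87 -0.49  0.02]
top [[507.1, 0.0, 312.5], [0.0, 507.1, 189.0], [0.0, 0.0, 1.0]] cam [0.19  0.043 1.649] fwd [ 0.166  0.002 -0.986] right [-0.02 -1.   -0.01]
{'time_s': 0.1, 'joints': [-47.091, 20.588, 0.639, -0.017, -70.136, -16.508], 'qd': [-0.049, -0.109, 0.166, -0.007, -0.068, 0.048], 'joint_torque': [-0.005, -58.416, 29.375, 7.016, 0.01, -0.0], 'tcp_pos': [0.3, -0.604, 0.226], 'eef_rot': [96.261, 89.913, 122.656], 'contact_force': [-0.061, 0.24, 0.32], 'moment': [-0.018, 0.016, -0.007], 'gripper_width': 0.088} 0.0188
```

View pics/side0.png

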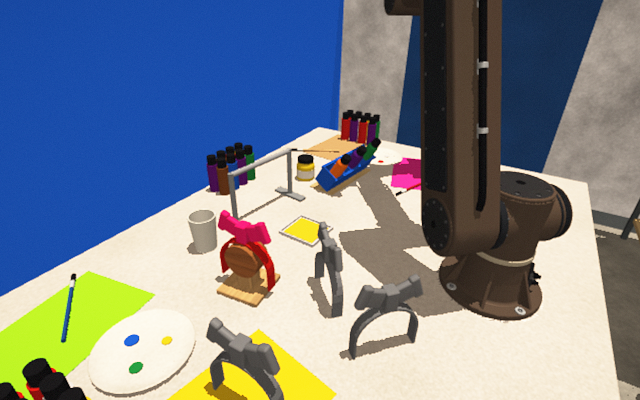

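View pics/top0.png

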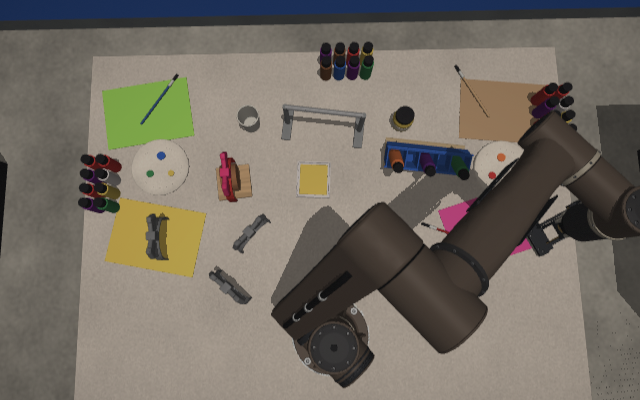

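The side view shows the red headband with pink bow at (245,250), the rail at (232–290, 150–185) and the bin at (345,170). In the top view the bow is at (229,176), the rail ends at (285,107) and (365,117), the tray is at (313,180), and the orange bottle is in the left pocket at (397,160).

```bash
cat > h.py <<'E'
from plant import r
import cv2,numpy as np
from scipy.spatial.transform import Rotation as Ro
def cam(n):
    p=r.camera_params(n);R=cv2.Rodrigues(np.array(p["rvec"],float))[0];t=np.ravel(p["tvec"]);return np.array(p["K"]),R,t
def ray(n,uv):
    K,R,t=cam(n);d=R.T@np.linalg.inv(K)@[uv[0],uv[1],1];return -R.T@t,d/np.linalg.norm(d)
def onz(n,uv,z):
    c,d=ray(n,uv);return c+d*(z-c[2])/d[2]
def tri(a,b):
    c1,d1=ray("top",a);c2,d2=ray("side",b)
    s=np.linalg.lstsq(np.c_[d1,-d2],c2-c1,rcond=None)[0]
    p,q=c1+s[0]*d1,c2+s[1]*d2;return (p+q)/2,np.linalg.norm(p-q)
def proj(n,P):
    K,R,t=cam(n);q=K@(R@np.array(P)+t);return q[:2]/q[2]
def mask(im,lo,hi,box=None):
    m=cv2.inRange(cv2.cvtColor(im,cv2.COLOR_BGR2HSV),lo,hi)
    if box:
        k=np.zeros_like(m);x0,y0,x1,y1=box;k[y0:y1,x0:x1]=1;m*=k
    return m
def info(m):
    p=np.argwhere(m>0)[:,::-1].astype(np.float32)
    return len(p),p.mean(0).round(1),cv2.minAreaRect(p)
def st():
    s=r.get_state();R=Ro.from_euler("xyz",s["eef_rot"],degrees=True).as_matrix()
    return s,R,np.array(s["tcp_pos"])-R[:,0]*r.tcp_to_grasp
E
python3 - <<'E'
from h import *
T=cv2.imread("pics/top0.png");S=cv2.imread("pics/side0.png")
for n,im,b in(("top",T,(200,140,260,210)),("side",S,(205,200,290,305))):
    m=mask(im,(160,120,90),(174,255,255),b);print(n,"pink",info(m))
m=mask(T,(20,90,90),(35,255,255),(290,155,340,205));i=info(m);print("tray",i,[onz("top",i[2][0],.004).round(3)],[onz("top",c,.004).round(3).tolist() for c in cv2.boxPoints(i[2])])
m=mask(T,(100,120,40),(125,255,255),(375,130,480,190));print("bin",info(m),[onz("top",c,.06).round(3).tolist() for c in cv2.boxPoints(info(m)[2])])
a=cv2.resize(T[90:210,200:360],None,fx=5,fy=5,interpolation=cv2.INTER_CUBIC)[:600,:800]
cv2.imwrite("pics/c1.png",a)
b=cv2.resize(T[125:190,370:490],None,fx=6,fy=6,interpolation=cv2.INTER_CUBIC)
cv2.imwrite("pics/c2.png",b)
c=cv2.resize(S[130:310,190:390],None,fx=3.3,fy=3.3,interpolation=cv2.INTER_CUBIC);cv2.imwrite("pics/c3.png",c)
E
```

```text
top pink (244, array([223.9, 173.7], dtype=float32), ((224.0, 173.5), (43.0, 8.0), 90.0))
side pink (957, array([243.5, 229.1], dtype=float32), ((244.19143676757812, 230.06045532226562), (55.2074089050293, 26.700313568115234), 17.52556800842285))
tray (810, array([313.1, 179.2], dtype=float32), ((313.0164794921875, 179.13711547851562), (27.29000473022461, 29.424163818359375), 2.602562189102173)) [array([0.499, 0.044, 0.004])] [[0.453, 0.092, 0.004], [0.551, 0.086, 0.004], [0.545, -0.004, 0.004], [0.447, 0.002, 0.004]]
bin (1444, array([427.3, 156.4], dtype=float32), ((427.8392333984375, 158.50064086914062), (87.07308197021484, 25.816526412963867), 6.115502834320068)) [[0.524, -0.181, 0.06], [0.608, -0.194, 0.06], [0.571, -0.47, 0.06], [0.488, -0.455, 0.06]]
```

View pics/c1.png

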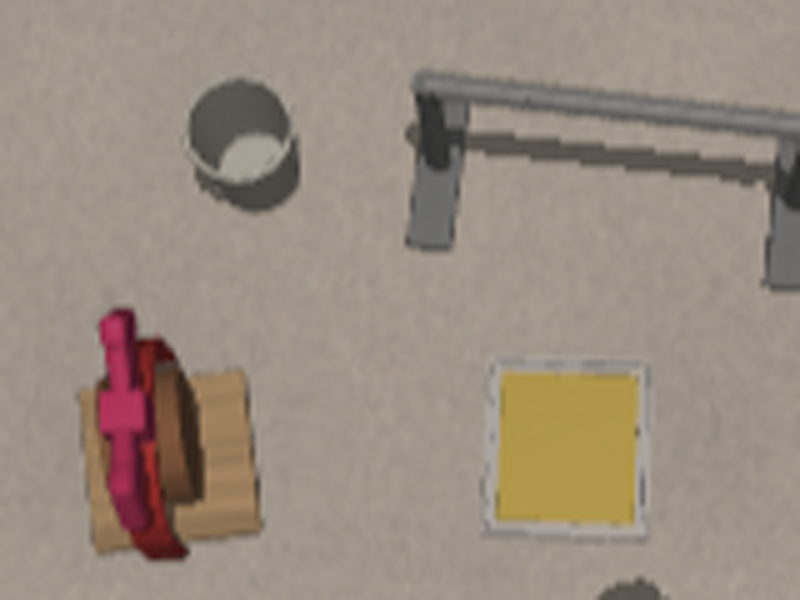

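View pics/c2.png

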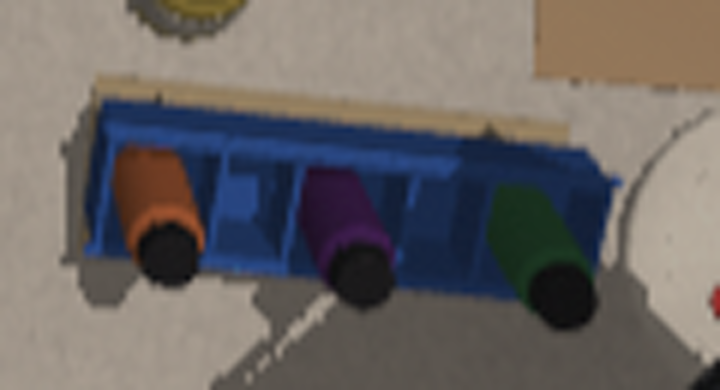

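View pics/c3.png

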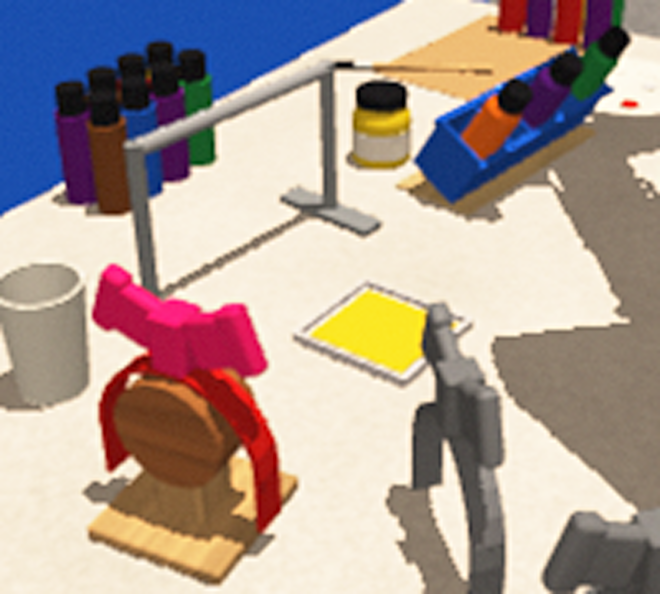

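Bow knot centre (224,172), loop tips (223,153) and (226,194) and bar ends about (284,106) and (365,116) in the top view. The orange cap is at about (398,167) top and (346,160) side. Next I turn these into positions.

```bash
python3 - <<'E'
from h import *
T=cv2.imread("pics/top0.png");S=cv2.imread("pics/side0.png")
f=lambda u,v,k,ox,oy:((u+.5)/k-.5+ox,(v+.5)/k-.5+oy)
kt=f(123,410,5,200,90); print("knot",onz("top",kt,.1775).round(3), "tri",tri(kt,f(168,318,3.3,190,130)))
a=onz("top",f(117,318,5,200,90),.19);b=onz("top",f(131,518,5,200,90),.19);d=a-b
print("loops",a.round(3),b.round(3),"len",np.linalg.norm(d).round(3),"mid",((a+b)/2).round(3),"yaw",np.degrees(np.arctan2(d[1],d[0])))
# base of form direction from plywood right edge
p,q=onz("top",f(245,370,5,200,90),.0),onz("top",f(260,530,5,200,90),.0);d=p-q;print("formyaw",np.degrees(np.arctan2(d[1],d[0])))
# bar
g=cv2.cvtColor(T,cv2.COLOR_BGR2HSV)
pts=[]
for u in range(292,360,3):
    col=T[98:124,u].astype(float).mean(1);s=g[98:124,u,1]
    if u in(292,325,358):print(u,s.tolist(),col.round().tolist())
l=tri(f(422,82,5,200,90),f(137,147,3.3,190,130));print("left end",l)
R_=tri((364.5,115.5),f(328,68,3.3,190,130));print("right",R_)
# caps
for n,im,bx in(("top",T,(388,158,408,176)),("side",S,(338,150,355,166))):
    m=cv2.inRange(im,(0,0,0),(45,45,45));k=np.zeros_like(m);k[bx[1]:bx[3],bx[0]:bx[2]]=1;print(n,"cap",info(m*k))
    m=mask(im,(3,130,50),(16,255,255),(388,142,408,172) if n=="top" else (325,145,352,185));print("orange",info(m))
s,R,gp=st();print(R.round(3))
E
```

```text
knot [0.495 0.306 0.178] tri (array([0.49745031, 0.30863485, 0.17019204]), np.float64(0.0031654346966737937))
loops [0.548 0.308 0.19 ] [0.428 0.299 0.19 ] len 0.12 mid [0.488 0.304 0.19 ] yaw 4.387728197462964
formyaw 5.242704259340016
292 [36, 37, 37, 36, 36, 36, 33, 21, 9, 8, 9, 11, 5, 5, 5, 2, 5, 3, 4, 0, 9, 8, 14, 20, 26, 32] [145.0, 147.0, 149.0, 147.0, 147.0, 147.0, 138.0, 118.0, 114.0, 124.0, 115.0, 94.0, 97.0, 107.0, 108.0, 108.0, 108.0, 87.0, 61.0, 59.0, 57.0, 60.0, 71.0, 97.0, 104.0, 113.0]
325 [37, 36, 36, 36, 36, 36, 36, 36, 35, 35, 31, 17, 8, 8, 7, 13, 32, 35, 36, 37, 36, 33, 33, 34, 34, 33] [155.0, 154.0, 152.0, 153.0, 154.0, 152.0, 151.0, 150.0, 149.0, 149.0, 132.0, 114.0, 125.0, 126.0, 108.0, 94.0, 128.0, 149.0, 150.0, 152.0, 153.0, 122.0, 86.0, 85.0, 85.0, 86.0]
358 [35, 35, 35, 37, 35, 36, 37, 36, 37, 36, 35, 35, 35, 37, 27, 7, 8, 8, 10, 6, 5, 7, 7, 7, 8, 7] [148.0, 149.0, 148.0, 149.0, 148.0, 146.0, 147.0, 150.0, 148.0, 146.0, 148.0, 149.0, 150.0, 149.0, 127.0, 111.0, 132.0, 127.0, 101.0, 85.0, 94.0, 105.0, 106.0, 106.0, 98.0, 75.0]
left end (array([0.69402334, 0.12613782, 0.16917479]), np.float64(0.004579392945352523))
right (array([ 0.66287937, -0.11645436,  0.16369187]), np.float64(0.0013119288494891094))
top cap (85, array([397.5, 166.7], dtype=float32), ((395.35992431640625, 165.47998046875), (14.424979209899902, 11.030865669250488), 8.13010311126709))
orange (169, array([395.2, 157.1], dtype=float32), ((395.7059326171875, 158.3235626220703), (18.432706832885742, 12.369317054748535), 75.96376037597656))
side cap (74, array([345.6, 158.9], dtype=float32), ((345.75, 159.24998474121094), (8.485280990600586, 9.192387580871582), 45.0))
orange (199, array([337.5, 166. ], dtype=float32), ((337.2059020996094, 162.3235321044922), (27.891597747802734, 18.190170288085938), 75.96376037597656))
[[-0.001 -0.445  0.896]
 [ 0.001  0.896  0.445]
 [-1.     0.002 -0.   ]]
```

Request:
{"fn": "carry_out", "kwargs": {"moves": [[90, 160, 100, 0, 0, -0.1, 100], [130, 300, 120, 0, 0, -0.2, 100], [180, 450, 120, 0, 0, -0.38, 100], [180, 450, 120, 0, 0, -0.38, 100], [180, 450, 120, 0, 0, -0.38, 100]]}}

```text
time_s: 0.6
tcp_pos: [0.3915, -0.3856, 0.296]
eef_rot: [132.3, 90.0, 136.8]
contact_force: [0.7, 0.6, 0.7]
gripper_width: 0.0876
```

Request:
{"fn": "carry_out", "kwargs": {"moves": [[90, 240, 50, 0, 0, -0.1, 100], [90, 240, 50, 0, 0, -0.1, 100], [90, 240, 50, 0, 0, -0.1, 100], [90, 240, 50, 0, 0, -0.1, 100], [90, 240, 50, 0, 0, -0.1, 100]]}}

```text
time_s: 1.1
tcp_pos: [0.4775, -0.1557, 0.3442]
eef_rot: [47.0, 90.0, 45.9]
contact_force: [2.1, -0.2, 0.1]
gripper_width: 0.0874
```

Request:
{"fn": "carry_out", "kwargs": {"moves": [[10, 240, 0, 0, 0, 0, 100], [10, 240, 0, 0, 0, 0, 100], [10, 240, 0, 0, 0, 0, 100], [10, 240, 0, 0, 0, 0, 100], [10, 240, 0, 0, 0, 0, 100]]}}

```text
time_s: 1.6
tcp_pos: [0.487, 0.0847, 0.3437]
eef_rot: [90.2, 90.0, 89.1]
contact_force: [0.7, 0.0, 0.3]
gripper_width: 0.0878
```

Request:
{"fn": "carry_out", "kwargs": {"moves": [[5, 200, -30, 0, 0, 0, 100], [5, 200, -30, 0, 0, 0, 100], [5, 200, -30, 0, 0, 0, 100], [5, 200, -30, 0, 0, 0, 100], [5, 200, -30, 0, 0, 0, 100]]}}

```text
time_s: 2.1
tcp_pos: [0.4917, 0.2866, 0.311]
eef_rot: [-144.1, 89.8, -145.0]
contact_force: [-0.5, -0.1, -0.2]
gripper_width: 0.0873
```

```bash
python3 - <<'E'
from h import *
s,R,gp=st();print(s["time_s"],np.round(s["tcp_pos"],4),np.round(s["joints"],1));print(R.round(3))
print("turn to go",Ro.from_matrix(np.array([[0,np.cos(np.radians(94.5)),0],[0,np.sin(np.radians(94.5)),0],[-1,0,0]])@np.diag([1,1,0]) + np.c_[[0,0,0],[0,0,0],np.cross([0,0,-1],[np.cos(np.radians(94.5)),np.sin(np.radians(94.5)),0])]).as_matrix().dot(R.T).round(3)[1,0])
E
```

```text
2.1 [0.4917 0.2866 0.311 ] [ 4.990e+01  8.200e+00 -4.900e+00 -1.000e-01 -7.710e+01 -1.408e+02]
[[-0.003  0.016  1.   ]
 [-0.002  1.    -0.016]
 [-1.    -0.002 -0.003]]
turn to go 0.094
```

Request:
{"fn": "carry_out", "kwargs": {"moves": [[4, 20, -60, 0, 0, 0.09, 100], [4, 20, -76, 0, 0, 0.09, 100], [4, 20, -76, 0, 0, 0.09, 100]]}}

```text
time_s: 2.4
tcp_pos: [0.4944, 0.3009, 0.2331]
eef_rot: [-143.0, 89.5, -138.9]
contact_force: [0.5, -1.0, -0.5]
gripper_width: 0.0875
```

```bash
python3 - <<'E'
from h import *
s,R,gp=st();print(s["time_s"],np.round(s["tcp_pos"],4),R[:,1].round(3))
a=r.capture("side");b=r.capture("top")
print(proj("side",s["tcp_pos"]),proj("top",s["tcp_pos"]),proj("side",[.496,.307,.1595]))
o=np.hstack([cv2.resize(a[130:310,170:320],(400,480),interpolation=cv2.INTER_CUBIC),cv2.resize(b[120:240,180:280],(400,480),interpolation=cv2.INTER_CUBIC)]);cv2.imwrite("pics/v1.png",o)
E
```

```text
2.4 [0.4944 0.3009 0.2331] [-0.071  0.997 -0.005]
[242.29088686 199.73799649] [222.68690443 167.72964018] [242.73856111 230.08648728]
```

View pics/v1.png

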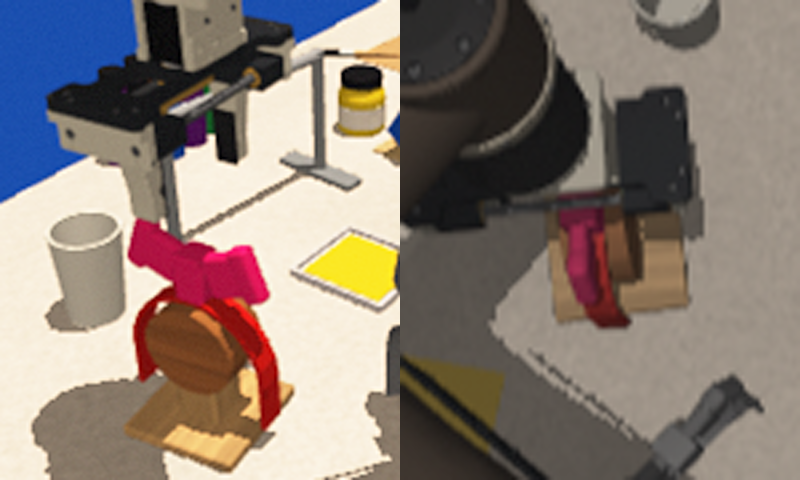

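Gripper open above the bow; the knot centre at (243,231) in the side view agrees with my estimate (242.7,230). Descending.

Request:
{"fn": "carry_out", "kwargs": {"moves": [[2, 5, -45, 0, 0, 0, 100], [2, 5, -85, 0, 0, 0, 100], [2, 5, -93, 0, 0, 0, 100], [2, 5, -93, 0, 0, 0, 100]]}}

```text
time_s: 2.9
tcp_pos: [0.4991, 0.307, 0.1459]
eef_rot: [-61.9, 90.0, -57.9]
contact_force: [0.0, 0.2, 1.4]
gripper_width: 0.0878
```

Request:
{"fn": "carry_out", "kwargs": {"moves": [[0, 0, 0, 0, 0, 0, 0], [0, 0, 0, 0, 0, 0, 0], [0, 0, 0, 0, 0, 0, 0], [0, 0, 0, 0, 0, 0, 0], [0, 0, 0, 0, 0, 0, 0]], "squeeze": 20}}

```text
time_s: 3.4
tcp_pos: [0.4986, 0.3074, 0.1453]
eef_rot: [44.0, 90.0, 48.1]
contact_force: [-0.5, 1.2, -0.1]
gripper_width: 0.0533
```

Request:
{"fn": "carry_out", "kwargs": {"moves": [[0, 0, 0, 0, 0, 0, 0], [0, 0, 0, 0, 0, 0, 0], [0, 0, 0, 0, 0, 0, 0]]}}

```text
time_s: 3.7
tcp_pos: [0.4985, 0.3073, 0.1447]
eef_rot: [-125.6, 90.0, -121.6]
contact_force: [0.9, 0.7, -0.4]
gripper_width: 0.0292
```

Request:
{"fn": "carry_out", "kwargs": {"moves": [[0, 0, 0, 0, 0, 0, 0], [0, 0, 0, 0, 0, 0, 0], [0, 0, 30, 0, 0, 0, 0], [0, 0, 60, 0, 0, 0, 0]]}}

```text
time_s: 4.1
tcp_pos: [0.498, 0.3066, 0.2044]
eef_rot: [-135.8, 89.8, -131.7]
contact_force: [1.3, 0.8, 0.2]
gripper_width: 0.0279
```

Request:
{"fn": "carry_out", "kwargs": {"moves": [[0, 0, 40, 0, 0, 0, 0], [0, 0, 80, 0, 0, 0, 0], [0, 0, 120, 0, 0, 0, 0], [0, 0, 145, 0, 0, 0, 0], [0, 0, 145, 0, 0, 0, 0]]}}

```text
time_s: 4.6
tcp_pos: [0.4998, 0.308, 0.3542]
eef_rot: [36.4, 89.6, 40.4]
contact_force: [-0.0, 0.5, -0.7]
gripper_width: 0.0279
```

```bash
python3 - <<'E'
from h import *
s,R,gp=st();print(s["time_s"],np.round(s["tcp_pos"],4),s["gripper_width"],np.round(s["contact_force"],2),np.round(s["joints"],1));print(R.round(3))
b=r.capture("top");a=r.capture("side");cv2.imwrite("pics/s2.png",a);cv2.imwrite("pics/t2.png",b)
# rail: edges at z .165 axis using top0
T=cv2.imread("pics/top0.png");sat=cv2.cvtColor(T,cv2.COLOR_BGR2HSV)[:,:,1].astype(float)
P=[]
for u in range(300,352,3):
    c=sat[98:122,u];w=np.clip(36-c,0,None);w[np.argmax(w>12)+7:]=0
    P.append(onz("top",(u,98+(w*np.arange(24)).sum()/w.sum()),.165)[:2])
P=np.array(P);k=np.polyfit(P[:,1],P[:,0],1);print("bar x=",k,"yaw",-np.degrees(np.arctan(k[0])),"res",np.std(P[:,0]-np.polyval(k,P[:,1])))
E
```

```text
4.6 [0.4998 0.308  0.3542] 0.027888825849219426 [-0.05  0.55 -0.74] [ 5.080e+01  8.900e+00  1.300e+00  1.000e-01 -8.200e+01 -1.367e+02]
[[ 0.005 -0.071  0.997]
 [ 0.004  0.997  0.071]
 [-1.     0.004  0.005]]
bar x= [0.12904971 0.67930935] yaw -7.353362855681247 res 0.0004775178465811786
```

Request:
{"fn": "carry_out", "kwargs": {"moves": [[25, -40, 0, 0, 0, -0.04, 0], [50, -80, 0, 0, 0, -0.08, 0], [75, -120, 0, 0, 0, -0.12, 0], [100, -160, 0, 0, 0, -0.16, 0], [122, -200, 0, 0, 0, -0.2, 0]]}}

```text
time_s: 5.2
tcp_pos: [0.6208, 0.1055, 0.3478]
eef_rot: [-153.6, 89.8, -161.0]
contact_force: [0.7, 0.7, -0.0]
gripper_width: 0.028
```

Request:
{"fn": "carry_out", "kwargs": {"moves": [[25, -40, 0, 0, 0, 0, 0], [50, -80, 0, 0, 0, 0, 0], [60, -103, 0, 0, 0, 0, 0], [60, -103, 0, 0, 0, 0, 0], [60, -103, 0, 0, 0, 0, 0]]}}

```text
time_s: 5.7
tcp_pos: [0.6802, 0.0036, 0.3476]
eef_rot: [-165.3, 89.8, -172.8]
contact_force: [-0.1, 0.6, -1.2]
gripper_width: 0.0281
```

```bash
python3 - <<'E'
from h import *
s,R,gp=st();print(s["time_s"],np.round(s["tcp_pos"],4),s["gripper_width"],np.round(s["joints"],1));print(R.round(3))
a=r.capture("side")
print(proj("side",[.6793,.005,.165]),proj("side",s["tcp_pos"]))
cv2.imwrite("pics/v2.png",cv2.resize(a[60:220,190:350],(560,560),interpolation=cv2.INTER_CUBIC))
E
```

```text
5.7 [0.6802 0.0036 0.3476] 0.028085427006931358 [  16.7   18.6   13.3   -0.   -84.9 -114.2]
[[-0.003  0.13   0.991]
 [-0.     0.991 -0.13 ]
 [-1.    -0.001 -0.003]]
[261.91616916 161.59628936] [258.12454161 100.8201862 ]
```

View pics/v2.png

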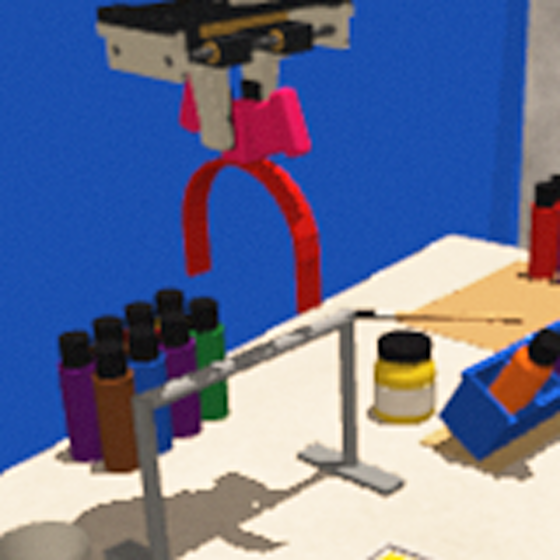

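The headband is held over the bar, legs straddling it at about (262,120–150). Lowering.

Request:
{"fn": "carry_out", "kwargs": {"moves": [[1, 0, -40, 0, 0, 0, 0], [1, 0, -80, 0, 0, 0, 0], [1, 0, -115, 0, 0, 0, 0], [1, 0, -135, 0, 0, 0, 0], [1, 0, -148, 0, 0, 0, 0]]}}

```text
time_s: 6.25
tcp_pos: [0.6801, 0.0055, 0.1996]
eef_rot: [-166.2, 89.8, -173.5]
contact_force: [-0.6, 0.6, -0.6]
gripper_width: 0.0281
```

Request:
{"fn": "carry_out", "kwargs": {"moves": [[0, 0, -4, 0, 0, 0, 0], [0, 0, -8, 0, 0, 0, 0], [0, 0, -10, 0, 0, 0, 0], [0, 0, -10, 0, 0, 0, 0]]}}

```text
time_s: 6.65
tcp_pos: [0.6819, 0.0044, 0.1926]
eef_rot: [19.1, 89.9, 11.7]
contact_force: [-1.3, -0.2, -0.0]
gripper_width: 0.028
```

Request:
{"fn": "carry_out", "kwargs": {"moves": [[0, 0, -2, 0, 0, 0, 0], [0, 0, -4, 0, 0, 0, 0], [0, 0, -4, 0, 0, 0, 0]]}}

```text
time_s: 6.95
tcp_pos: [0.6814, 0.0042, 0.1877]
eef_rot: [163.9, 90.0, 156.5]
contact_force: [-0.2, -0.3, -0.4]
gripper_width: 0.0277
```

Request:
{"fn": "carry_out", "kwargs": {"moves": [[0, 0, -1, 0, 0, 0, 0], [0, 0, -2, 0, 0, 0, 0], [0, 0, -2, 0, 0, 0, 0]]}}

```text
time_s: 7.25
tcp_pos: [0.6818, 0.0041, 0.1874]
eef_rot: [-2.5, 89.9, -9.9]
contact_force: [-2.8, 0.0, 6.0]
gripper_width: 0.0281
```

```bash
python3 - <<'E'
from h import *
s,R,gp=st();print(s["time_s"],np.round(s["tcp_pos"],4),np.round(s["contact_force"],2),np.round(s["moment"],3))
a=r.capture("side");cv2.imwrite("pics/v3.png",cv2.resize(a[100:220,200:320],(600,600),interpolation=cv2.INTER_CUBIC))
E
```

```text
7.25 [0.6818 0.0041 0.1874] [-2.78  0.01  6.05] [0.1   1.043 0.026]
```

View pics/v3.png

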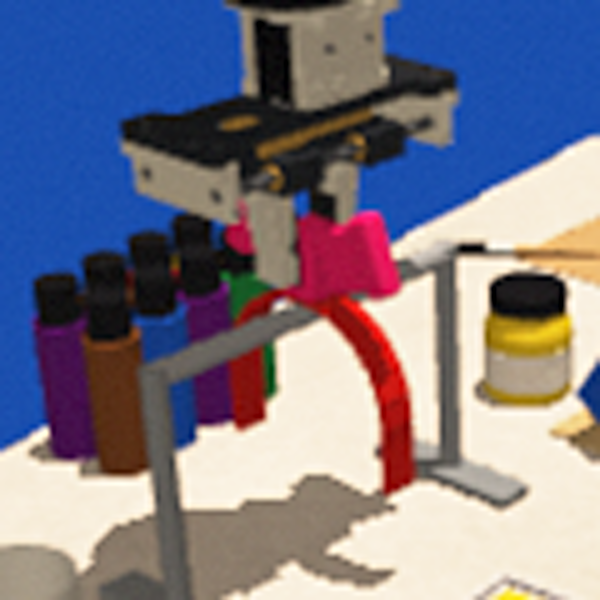

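Request:
{"fn": "carry_out", "kwargs": {"moves": [[-1, 0, 1, 0, 0, 0, 0], [-1, 0, 1, 0, 0, 0, 0], [-1, 0, 1, 0, 0, 0, 50], [-1, 0, 1, 0, 0, 0, 60], [-1, 0, 1, 0, 0, 0, 70]]}}

```text
time_s: 7.8
tcp_pos: [0.6804, 0.0042, 0.1864]
eef_rot: [-166.3, 90.0, -173.7]
contact_force: [0.4, -0.4, 0.2]
gripper_width: 0.0467
```

Request:
{"fn": "carry_out", "kwargs": {"moves": [[0, 0, 0, 0, 0, 0, 80], [0, 0, 0, 0, 0, 0, 80], [0, 0, 0, 0, 0, 0, 80]]}}

```text
time_s: 8.1
tcp_pos: [0.6805, 0.0042, 0.1867]
eef_rot: [-158.8, 90.0, -166.2]
contact_force: [-0.6, -0.1, -0.2]
gripper_width: 0.0681
```

Request:
{"fn": "carry_out", "kwargs": {"moves": [[0, 0, 20, 0, 0, 0, 80], [0, 0, 50, 0, 0, 0, 80], [0, 0, 90, 0, 0, 0, 80], [0, 0, 130, 0, 0, 0, 80], [0, 0, 130, 0, 0, 0, 80]]}}

```text
time_s: 8.6
tcp_pos: [0.6829, 0.004, 0.324]
eef_rot: [10.8, 89.4, 3.4]
contact_force: [0.0, -0.1, 0.5]
gripper_width: 0.0703
```

```bash
python3 - <<'E'
from h import *
s,R,gp=st();print(s["time_s"],np.round(s["tcp_pos"],4),s["gripper_width"])
a=r.capture("side");cv2.imwrite("pics/v4.png",np.hstack([cv2.resize(a[100:220,200:320],(400,400),interpolation=cv2.INTER_CUBIC),cv2.resize(a[130:200,305:395],(400,400),interpolation=cv2.INTER_CUBIC)]))
E
```

```text
8.6 [0.6829 0.004  0.324 ] 0.07030389607857825
```

View pics/v4.png

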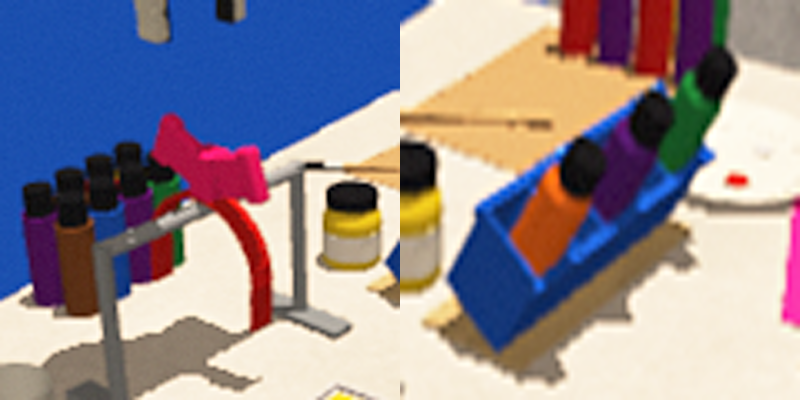

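Headband hangs astride the bar upright, bow up, and released. Bin unchanged. Now the orange bottle pose.

```bash
python3 - <<'E'
from h import *
f=lambda u,v,k,ox,oy:((u+.5)/k-.5+ox,(v+.5)/k-.5+oy)
kx,ky=400/90,400/70
tops=[f(u,v,6,370,125) for u,v in((170,250),(363,273),(562,293))]
sides=[((u+.5)/kx-.5+305,(v+.5)/ky-.5+130) for u,v in((584,165),(652,118),(717,72))]
sides=[(u-400/kx,v) for u,v in sides]
for a,b in zip(tops,sides): print(np.round(a,1),np.round(b,1),*tri(a,b))
print("blob",tri((397.5,166.7),(345.6,158.9)),"body",tri((395.2,157.1),(337.5,166)))
z=tri((397.5,166.7),(345.6,158.9))[0][2]
P=np.array([onz("top",a,z) for a in tops]);print(P.round(4),np.linalg.norm(np.diff(P,axis=0),axis=1))
d=P[0]-P[2];yaw=np.arctan2(-d[0],d[1]);print("yaw",np.degrees(yaw))
ax=np.array([-np.sin(.5498)*np.cos(yaw),-np.sin(.5498)*np.sin(yaw),np.cos(.5498)])
print("axis",ax,"foot if midcap",P[0]-.1285*ax)
for h in(0,.112,.1285,.145):print(h,proj("top",P[0]+(h-.1285)*ax).round(1),proj("side",P[0]+(h-.1285)*ax).round(1))
E
```

```text
[397.9 166.2] [346.  158.5] [ 0.50659194 -0.21603698  0.13589038] 0.0036845132630163044
[430.1 170.1] [361.3 150.2] [ 0.49378302 -0.31305086  0.1346772 ] 0.0016258820871135331
[463.2 173.4] [375.9 142.2] [ 0.48051107 -0.41293665  0.13561016] 0.0028287180989649977
blob (array([ 0.50632908, -0.21458832,  0.1347123 ]), np.float64(0.0018677897626966083)) body (array([ 0.54032474, -0.21612863,  0.10083634]), np.float64(0.010083610635475495))
[[ 0.5086 -0.2156  0.1347]
 [ 0.4946 -0.3128  0.1347]
 [ 0.482  -0.4128  0.1347]] [0.09819356 0.10079216]
yaw -7.665400164495751
axis [-0.51784747  0.06969732  0.85262904] foot if midcap [ 0.57512887 -0.22455485  0.02514947]
0 [394.3 153.4] [327.6 182. ]
0.112 [397.4 164.5] [342.5 161.8]
0.1285 [397.9 166.2] [344.9 158.6]
0.145 [398.4 168.1] [347.2 155.3]
```

Request:
{"fn": "carry_out", "kwargs": {"moves": [[-34, -36, 0, 0, 0, 0, 75], [-68, -72, 0, -0.018, -0.136, 0, 75], [-102, -108, 0, -0.037, -0.27, 0, 75], [-136, -144, 0, -0.055, -0.41, 0, 75], [-170, -180, 0, -0.073, -0.545, 0, 75]]}}

```text
time_s: 9.15
tcp_pos: [0.5086, -0.1762, 0.3164]
eef_rot: [-0.2, 58.2, -7.5]
contact_force: [0.9, -2.2, 2.5]
gripper_width: 0.0659
```

Request:
{"fn": "carry_out", "kwargs": {"moves": [[-35, -36, 0, 0, 0, 0, 75], [-35, -36, -40, 0, 0, 0, 75], [-35, -36, -80, 0, 0, 0, 75], [-35, -36, -110, 0, 0, 0, 75], [-35, -36, -110, 0, 0, 0, 75]]}}

```text
time_s: 9.65
tcp_pos: [0.4717, -0.2119, 0.2014]
eef_rot: [-0.3, 59.0, -7.7]
contact_force: [-0.6, -0.3, 1.4]
gripper_width: 0.0654
```

```bash
python3 - <<'E'
from h import *
s,R,gp=st();p=np.array(s["tcp_pos"]);print(s["time_s"],p.round(4),s["gripper_width"],np.round(s["joints"],1));print(R.round(3))
ax=np.array([-.518,.070,.8526]);F=np.array([.5735,-.2245,.0254])
y=np.array([.133,.991,0]);D=np.c_[-ax,y,np.cross(-ax,y)]
print("turn",Ro.from_matrix(D@R.T).as_rotvec().round(3))
for h in(.1852,.0852):print(h,((F+h*ax-p)*1e3).round(1))
E
```

```text
9.65 [ 0.4717 -0.2119  0.2014] 0.06537662446010266 [   0.3  -10.   -49.9   12.3  -19.8 -108.3]
[[ 0.511  0.131  0.85 ]
 [-0.069  0.991 -0.111]
 [-0.857 -0.002  0.515]]
turn [ 0.001 -0.009 -0.002]
0.1852 [  5.8   0.4 -18.1]
0.0852 [  57.6   -6.6 -103.4]
```

Request:
{"fn": "carry_out", "kwargs": {"moves": [[6, 0, -18, 0, -0.009, 0, 75], [23, -2, -47, 0, -0.009, 0, 75], [40, -4, -75, 0, -0.009, 0, 75], [40, -4, -75, 0, -0.009, 0, 75]]}}

```text
time_s: 10.05
tcp_pos: [0.5143, -0.2212, 0.1335]
eef_rot: [0.7, 58.9, -6.6]
contact_force: [-0.3, -1.1, 0.3]
gripper_width: 0.0657
```

```bash
python3 - <<'E'
from h import *
s,R,gp=st();p=np.array(s["tcp_pos"]);print(s["time_s"],p.round(4),s["gripper_width"],np.round(s["contact_force"],1));print(R[:,0].round(3))
ax=np.array([-.518,.070,.8526]);F=np.array([.5735,-.2245,.0254])
print(((F+.0852*ax-p)*1e3).round(1))
a=r.capture("side");b=r.capture("top");cv2.imwrite("pics/v5.png",np.hstack([cv2.resize(a[110:200,300:400],(400,360),interpolation=cv2.INTER_CUBIC),cv2.resize(b[110:200,370:470],(400,360),interpolation=cv2.INTER_CUBIC)]))
E
```

```text
10.05 [ 0.5143 -0.2212  0.1335] 0.06565005506269873 [-0.3 -1.1  0.3]
[ 0.513 -0.059 -0.856]
[ 15.1   2.6 -35.4]
```

View pics/v5.png

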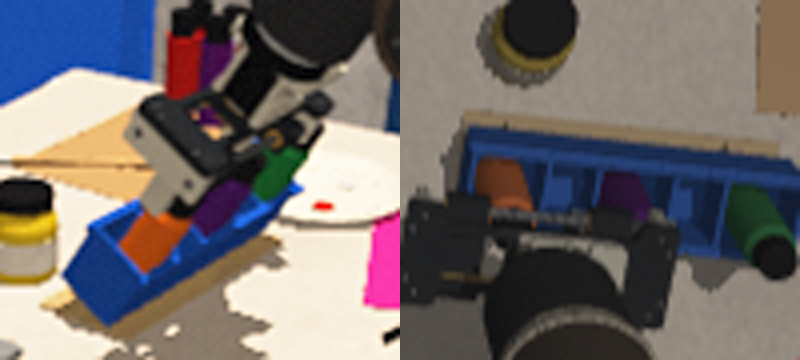

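The gripper is aligned on the orange bottle, one finger either side, bin and other bottles untouched. Go in and close.

Request:
{"fn": "carry_out", "kwargs": {"moves": [[8, 2, -18, 0, 0, -0.008, 75], [15, 3, -34, 0, 0, -0.008, 75], [15, 3, -35, 0, 0, -0.008, 75], [15, 3, -35, 0, 0, -0.008, 75]]}}

```text
time_s: 10.55
tcp_pos: [0.5314, -0.221, 0.1078]
eef_rot: [3.2, 58.7, -4.0]
contact_force: [-0.3, 0.0, 0.2]
gripper_width: 0.0659
```

Request:
{"fn": "carry_out", "kwargs": {"moves": [[0, 0, 0, 0, 0, 0, 20], [0, 0, 0, 0, 0, 0, 20], [0, 0, 0, 0, 0, 0, 20], [0, 0, 0, 0, 0, 0, 20], [0, 0, 0, 0, 0, 0, 20]], "squeeze": 25}}

```text
time_s: 11.05
tcp_pos: [0.5299, -0.2216, 0.1062]
eef_rot: [3.2, 58.8, -4.1]
contact_force: [-3.3, 2.0, 4.5]
gripper_width: 0.0391
```

Request:
{"fn": "carry_out", "kwargs": {"moves": [[0, 0, 0, 0, 0, 0, 20], [0, 0, 0, 0, 0, 0, 20]]}}

```text
time_s: 11.25
tcp_pos: [0.5299, -0.2217, 0.1062]
eef_rot: [3.2, 58.8, -4.1]
contact_force: [-3.2, 1.9, 6.4]
gripper_width: 0.039
```

```bash
python3 - <<'E'
from h import *
s,R,gp=st();p=np.array(s["tcp_pos"]);print(p.round(4),np.round(s["joints"],1));print(R.round(3))
ax=np.array([-.518,.070,.8526]);F=np.array([.5735,-.2245,.0254])
np.savez("grip.npz",R=R,p=p);print("h",(p-F)@ax,"perp",((p-F)-((p-F)@ax)*ax).round(4),"axis in tool",(R.T@ax).round(3))
E
```

```text
[ 0.5299 -0.2217  0.1062] [  -3.3    5.8  -51.1   11.6   -1.9 -105.5]
[[ 0.516  0.119  0.848]
 [-0.037  0.992 -0.117]
 [-0.856  0.029  0.517]]
h 0.09165392444080912 perp [ 0.0039 -0.0036  0.0027] axis in tool [-1.     0.033 -0.007]
```

Request:
{"fn": "carry_out", "kwargs": {"moves": [[-10, 1, 17, 0, 0, 0, 20], [-21, 3, 34, 0, 0, 0, 20], [-31, 4, 51, 0, 0, 0, 20], [-41, 5, 68, 0, 0, 0, 20], [-52, 7, 85, 0, 0, 0, 20]]}}

```text
time_s: 11.75
tcp_pos: [0.4766, -0.2146, 0.1905]
eef_rot: [3.3, 59.0, -4.1]
contact_force: [-0.2, 0.3, -2.1]
gripper_width: 0.0392
```

Request:
{"fn": "carry_out", "kwargs": {"moves": [[0, 0, 30, 0, 0, 0, 20], [0, 0, 60, 0, 0, 0, 20], [0, 0, 60, 0, 0, 0, 20]]}}

```text
time_s: 12.05
tcp_pos: [0.4795, -0.2149, 0.2553]
eef_rot: [3.2, 58.5, -4.1]
contact_force: [1.3, 0.4, -1.9]
gripper_width: 0.039
```

```bash
python3 - <<'E'
from h import *
s,R,gp=st();p=np.array(s["tcp_pos"]);print(s["time_s"],p.round(4),s["gripper_width"],np.round(s["contact_force"],1),np.round(s["joints"],1));print(R.round(3))
y=R[:,1].copy();y[2]=0;y/=np.linalg.norm(y);x=np.array([0,0,-1]);D=np.c_[x,y,np.cross(x,y)]
print("turn",Ro.from_matrix(D@R.T).as_rotvec().round(3))
E
```

```text
12.05 [ 0.4795 -0.2149  0.2553] 0.03898813528647899 [ 1.3  0.4 -1.9] [ -1.8 -12.  -39.8   2.4 -30.7 -97.2]
[[ 0.521  0.119  0.845]
 [-0.038  0.993 -0.116]
 [-0.853  0.029  0.522]]
turn [0.037 0.548 0.008]
```

Request:
{"fn": "carry_out", "kwargs": {"moves": [[2, 45, 0, 0.008, 0.11, 0, 20], [4, 90, 0, 0.016, 0.22, 0, 20], [6, 135, 0, 0.024, 0.33, 0.003, 20], [8, 180, 0, 0.032, 0.44, 0.006, 20], [10, 225, 0, 0.037, 0.548, 0.008, 20]]}}

```text
time_s: 12.55
tcp_pos: [0.4871, 0.0124, 0.2504]
eef_rot: [-175.6, 89.4, 177.6]
contact_force: [1.0, -0.8, -1.2]
gripper_width: 0.0389
```

Request:
{"fn": "carry_out", "kwargs": {"moves": [[1, 34, -20, 0, 0, 0, 20], [1, 34, -55, 0, 0, 0, 20], [1, 34, -90, 0, 0, 0, 20], [1, 34, -120, 0, 0, 0, 20], [1, 34, -120, 0, 0, 0, 20]]}}

```text
time_s: 13.05
tcp_pos: [0.4852, 0.0432, 0.126]
eef_rot: [-162.5, 89.1, -169.4]
contact_force: [-0.1, -0.1, -1.5]
gripper_width: 0.0391
```

```bash
python3 - <<'E'
from h import *
s,R,gp=st();p=np.array(s["tcp_pos"]);print(s["time_s"],p.round(4),s["gripper_width"],np.round(s["contact_force"],1),np.round(s["joints"],1));print(R.round(3))
a=r.capture("side")
for h in(0,.0917):print(proj("side",p-[0,0,h]).round(1))
i=info(mask(a,(3,130,50),(16,255,255),(270,120,350,270)));print(i)
cv2.imwrite("pics/v6.png",np.hstack([cv2.resize(a[130:250,250:370],(480,480),interpolation=cv2.INTER_CUBIC),cv2.resize(a[100:220,200:320],(320,480))]))
E
```

```text
13.05 [0.4852 0.0432 0.126 ] 0.039122416727839913 [-0.1 -0.1 -1.5] [  28.     8.8  -29.7   -0.3  -52.3 -124.8]
[[-0.015  0.12   0.993]
 [-0.003  0.993 -0.12 ]
 [-1.    -0.005 -0.015]]
[310.2 194.8]
[310.  222.6]
(573, array([313.2, 200.2], dtype=float32), ((302.6434631347656, 170.43389892578125), (66.59764099121094, 102.42613983154297), 20.25646209716797))
```

View pics/v6.png

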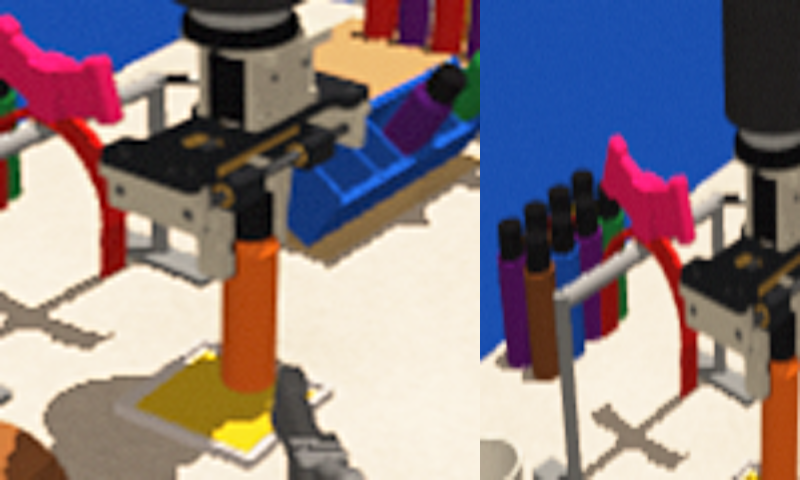

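```bash
python3 - <<'E'
from h import *
a=r.capture("side");s,R,gp=st();p=np.array(s["tcp_pos"])
m=mask(a,(3,130,50),(16,255,255),(296,185,330,232))
rows=range(192,222,3);C=[]
for v in rows:
    u=np.flatnonzero(m[v]);C.append((v,u.min(),u.max()));
print(C)
C=np.array(C,float);print("slope obs",np.polyfit(C[:,0],(C[:,1]+C[:,2])/2,1)[0],"L",np.polyfit(C[:,0],C[:,1],1)[0],"R",np.polyfit(C[:,0],C[:,2],1)[0])
q=p+[-.004,.003,0]
for t in((0,0),(.03,0),(0,.03)):
    A=proj("side",q);B=proj("side",q+np.array([t[0],t[1],-1])*.09);print(t,((B-A)[0]/(B-A)[1]).round(4))
E
```

```text
[(192, np.int64(308), np.int64(318)), (195, np.int64(308), np.int64(318)), (198, np.int64(307), np.int64(318)), (201, np.int64(305), np.int64(318)), (204, np.int64(305), np.int64(318)), (207, np.int64(305), np.int64(317)), (210, np.int64(305), np.int64(317)), (213, np.int64(305), np.int64(317)), (216, np.int64(305), np.int64(317)), (219, np.int64(305), np.int64(317))]
slope obs -0.08383838383838393 L -0.11717171717171893 R -0.05050505050505731
(0, 0) -0.0073
(0.03, 0) -0.0369
(0, 0.03) -0.0249
```

Nearly upright over the tray (within about 1°), headband still hung. Lowering onto the floor.

Request:
{"fn": "carry_out", "kwargs": {"moves": [[8, 0, -12, 0, 0, 0, 20], [8, 0, -22, 0, 0, 0, 20], [8, 0, -26, 0, 0, 0, 20], [8, 0, -28, 0, 0, 0, 20], [8, 0, -28, 0, 0, 0, 20]]}}

```text
time_s: 13.65
tcp_pos: [0.4967, 0.0443, 0.1026]
eef_rot: [-177.4, 89.6, 175.7]
contact_force: [0.6, 0.2, -1.7]
gripper_width: 0.0389
```

Request:
{"fn": "carry_out", "kwargs": {"moves": [[0, 0, -1, 0, 0, 0, 20], [0, 0, -2, 0, 0, 0, 20], [0, 0, -2, 0, 0, 0, 20]]}}

```text
time_s: 13.95
tcp_pos: [0.4968, 0.0445, 0.1008]
eef_rot: [179.2, 89.7, 172.3]
contact_force: [0.6, 0.3, -1.9]
gripper_width: 0.0392
```

Request:
{"fn": "carry_out", "kwargs": {"moves": [[0, 0, -1, 0, 0, 0, 20], [0, 0, -2, 0, 0, 0, 20], [0, 0, -3, 0, 0, 0, 20], [0, 0, -3, 0, 0, 0, 20]]}}

```text
time_s: 14.35
tcp_pos: [0.4989, 0.0446, 0.0996]
eef_rot: [168.3, 89.9, 161.5]
contact_force: [0.5, -2.1, 12.0]
gripper_width: 0.039
```

Request:
{"fn": "carry_out", "kwargs": {"moves": [[0, 0, -1, 0, 0, 0, 20], [0, 0, -2, 0, 0, 0, 20], [0, 0, -2, 0, 0, 0, 20]]}}

```text
time_s: 14.65
tcp_pos: [0.4999, 0.0445, 0.0994]
eef_rot: [64.8, 90.0, 58.0]
contact_force: [-2.3, -4.8, 25.4]
gripper_width: 0.0392
```

Request:
{"fn": "carry_out", "kwargs": {"moves": [[0, 0, 2, 0, 0, 0, 20], [0, 0, 3, 0, 0, 0, 20], [0, 0, 3, 0, 0, 0, 20]]}}

```text
time_s: 14.95
tcp_pos: [0.498, 0.0447, 0.0997]
eef_rot: [170.8, 89.8, 164.0]
contact_force: [0.5, -0.6, 7.3]
gripper_width: 0.0391
```

Request:
{"fn": "carry_out", "kwargs": {"moves": [[0, 0, 0, 0, 0, 0, 50], [0, 0, 0, 0, 0, 0, 60], [0, 0, 0, 0, 0, 0, 75], [0, 0, 0, 0, 0, 0, 75], [0, 0, 0, 0, 0, 0, 75]]}}

```text
time_s: 15.45
tcp_pos: [0.4966, 0.0444, 0.0985]
eef_rot: [-177.7, 89.6, 175.5]
contact_force: [0.3, -0.1, 0.0]
gripper_width: 0.0646
```

Request:
{"fn": "carry_out", "kwargs": {"moves": [[0, 0, 0, 0, 0, 0, 75], [0, 0, 20, 0, 0, 0, 75], [0, 0, 50, 0, 0, 0, 75], [0, 0, 90, 0, 0, 0, 75], [0, 0, 130, 0, 0, 0, 75]]}}

```text
time_s: 15.95
tcp_pos: [0.4963, 0.0442, 0.2299]
eef_rot: [-174.4, 89.6, 178.7]
contact_force: [0.6, 1.1, 0.7]
gripper_width: 0.0655
```

Request:
{"fn": "carry_out", "kwargs": {"moves": [[0, 0, 40, 0, 0, 0, 75], [-20, -30, 60, 0, 0, 0, 75], [-40, -70, 60, 0, 0, 0, 75], [-50, -110, 60, 0, 0, 0, 75], [-50, -150, 60, 0, 0, 0, 75]]}}

```text
time_s: 16.45
tcp_pos: [0.4454, -0.1066, 0.2896]
eef_rot: [169.0, 89.8, 162.2]
contact_force: [1.0, 0.5, 0.1]
gripper_width: 0.0655
```

```bash
python3 - <<'E'
from h import *
s,R,gp=st();p=np.array(s["tcp_pos"]);print(s["time_s"],p.round(4),s["gripper_width"],np.round(s["contact_force"],1))
a=r.capture("side");b=r.capture("top")
m=mask(a,(3,130,50),(16,255,255),(290,185,335,240));print(info(m))
cv2.imwrite("pics/v7.png",np.hstack([cv2.resize(a[110:260,180:390],(480,343),interpolation=cv2.INTER_CUBIC),cv2.resize(b[90:210,210:330],(320,343))]))
E
```

```text
16.45 [ 0.4454 -0.1066  0.2896] 0.06547409566128695 [1.  0.5 0.1]
(517, array([307.5, 214.5], dtype=float32), ((307.5, 215.0), (38.0, 13.0), 90.0))
```

View pics/v7.png

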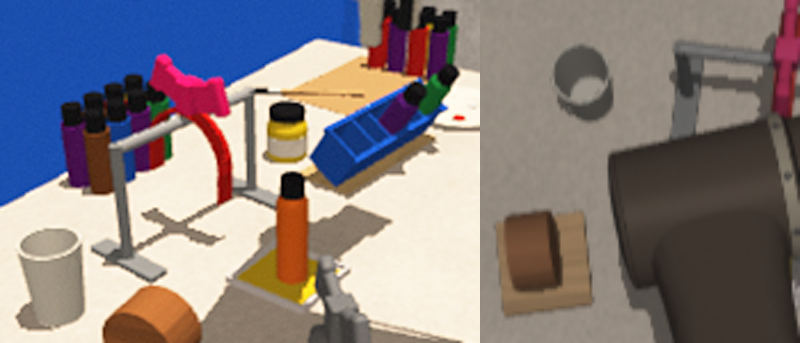

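Bottle upright in the tray, headband hanging, the other bottles, cup and jar in place, and the arm clear. Handing in.

```bash
python3 -c "
from plant import r
print(r.close_job())"
```

```text
the job is handed in; nothing more can be done
None
```

I hung the headband astride the rail, bow up, and let go of it. Then I drew the orange paint out along its lean, stood it upright in the tray and handed the job in at about 16.5 s of the 54 s allowed.

- **Last side view:** the headband is still hanging and the orange bottle stands upright on the tray floor. The purple and green bottles are in the bin, and the cup and jar are where they were. The gripper is well clear of everything and the measured force is about zero.
- **Bottle grip:** a wrist joint neared its limit, so I gripped the bottle about 6 mm higher than planned and with about 2° of tilt. The hold was secure.
- **Setting down:** the bottle was pressed onto the tray with about 25 N for a moment, then the load was eased off before release.
- **Not fully checked:** in the last top view the arm hid the tray, so the final placing was checked from the side camera only. After release I judged the bottle's uprightness by eye, from the side only.

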